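Thread a stirrer shaft through its two guide bushings and hold it

ROBOT

A 7-joint arm with a two-finger parallel gripper is mounted at the origin on a cart in front of the work surface, level with it; the furniture and walls round the work are solid. World frame = base frame: x ahead of the robot, y to its left, z up, the work surface at z = 0. Lengths are in m, angles in rad, forces in N, time in s.
With the tool pointing down it reaches from about 0.4 to 0.85 m from the base axis. Payload 4.5 kg.
Tool frame: the origin (TCP) lies midway between the tips of the shut fingers; the grasp point (between the pads) lies 19 mm behind it (r.hold_point_z is the distance from the TCP to the grasp point, in m); z points along the fingers, y is the direction in which the jaws open and shut (so a half turn about z gives the same grasp; the last joint's range is limited). The gripper opens to 88 mm and grips with 3 to 60 N. Pads are 18 mm wide; open, the fingers measure 123 mm over their backs; the gripper's body (75 mm by 187 mm) begins 45 mm behind the grasp point.
Start: joints at [1.283, 0.689, -0.195, 1.565, 0.157, 0.902, -0.215], TCP at [0.198, -0.593, 0.239] pointing down, gripper open.
Joint ranges: [-3.01, 3.01], [-0.46, 2.08], [-1.47, 1.51], [0.13, 2.56], [-1, 4.14], [0.04, 2.09], [-2.66, 2.66]. Speed limits (rad/s): [2.57, 2.57, 3.14, 3.14, 3.14, 3.14, 3.14].

INTERFACE

Orientations are given as a unit quaternion [x, y, z, w].
In Python, from plant import r gives the robot as it stands. The module is installed in compiled form; this text tells all that it offers.
- The arm moves only by the tool move_arm, never from a script. Its arguments are lists of equal length, an entry for each row: "turn": the turn, a rotation vector about the tool's x, y, z in units of 2 pi rad (1.0 is 2 pi rad), a list of three; "dp": the shift along the tool's x, y, z in units of 2.5 cm (1.0 is 2.5 cm), a list of three; "jaw": the closure, from -1 (fully open) to 1 (shut), so that 0 is half open. In form: {"turn": [[wx, wy, wz], ...], "dp": [[x, y, z], ...], "jaw": [jaw, ...]}. A call has 1 to 10 rows; each row shifts and turns the commanded pose from where the row before left it, along the tool's axes as they then stand; what a row does not reach is not made up. A row lasts 1/12 s, in which the tool goes at most 41.7 mm and 7.16 degrees, less where a joint would pass 70% of its speed; a pose out of reach is approached as far as the arm can. A call with a number of a shift or a turn outside -1 to 1 is refused whole. A call with a gripper value outside its range is refused whole. The fingers move at their own pace and stop on an object; "newtons" is the grip in N (left out, the last holds). Time passes only in rows, so rows that do not move let the fingers close. It gives the time, the measured TCP pose, the force and the opening at its end, in the units of the state.
- r.get_state(): the state, without advancing time (a new reading comes with each control period).
- r.snapshot(name): name is "scene" or "top" or "wrist"; returns a dict with "frame" (480x640x3 uint8, blue, green, red), "mtx" (3x3 intrinsics, pixels), "origin" and "orientation" of the camera in the world; the wrist camera has in their place "tool_from_camera" (4x4, takes a point from camera to tool coordinates, whose origin is the TCP and whose axes are the flange's). Camera axes: x right, y up, looking along -z (the intrinsics and any distortion apply to the point x, -y, -z); pixel columns grow to the right and rows downward; lengths in m; the calibration is good to about 2 mm. A picture is of the moment at which its call begins: read the wrist's pose just before it. There is no depth.
- r.finish_job(): hands the job in, once; it reports no verdict.
The state is a dict: "clock": time; "q": joint angles; "qd": joint speeds; "joint_torque": joint torques, N m; "tool_pos": TCP position; "eef_rot": TCP orientation; "contact_force": force on the tool from outside, world axes, zero at the start; "moment": the same for the moment, N m; "opening": opening from 0.0 (shut) to 1.0 (fully open).
Only numpy, scipy, OpenCV 4.12 (cv2) and the standard library are available. Lean on these libraries where they do the work, as an engineer would, in place of code of your own. Each camera call takes 0.05 s, during which the arm holds its last target.

TASK

Take the longer of the two metal shafts out of the holder block and lower it upright through the upper bushing of the guide stand and then on through the lower one. Finish while still holding it there: do not let go, and keep the tip showing about 1 to 4 cm under the lower bushing, with the tip off the base plate and the knob well clear of the upper bushing, so that your grip alone carries the shaft. Leave the short shaft in its hole and do not disturb the timer, tape roll and beaker on the bench.

Things in the scene. Friction and masses are not known exactly. Their poses are not given: they have to be found in the camera images.
- long_shaft_knob (a point): centre of the knob of the long shaft, a plain loose steel rod 155 mm long and 10 mm in diameter, about 50 to 100 g, with a bevelled tip below and a round aluminium knob 16 mm in diameter and 30 mm tall on top. It stands upright, tip down, in one of the two holes of the holder block. This point is 140 mm above the tip and 15 mm above the knob's underside; z runs along the shaft from tip to knob (up)
- long_shaft_tip (a point): lower tip of the long shaft, on its axis, 140 mm below the knob's centre; same axes. At the start it stands on the floor of a hole, 10 mm above the bench
- long_shaft: the long shaft as a whole; origin at its lower tip, z along the shaft up to the knob
- short_shaft_knob (a point): centre of the knob of the short shaft: same diameter and knob, but only 100 mm long (this point 85 mm above its tip). It stands in the other hole and stays there
- shaft_holder: fixed grey holder block 56 x 104 x 40 mm (x, y, z) with two upright holes 11 mm in diameter and 30 mm deep, at y = -28 and +28 mm in its own frame; origin at the centre of its underside on the bench
- guide_stand: fixed aluminium stand: base plate 110 x 80 mm, 10 mm thick, and a column at the +x end of the plate (44 to 60 mm from the bushings' axis) up to 129 mm above the bench, carrying two brass bushings one above the other on one upright axis. Origin on that axis, on the bench; z up. Nothing of the stand is higher than 135 mm
- upper_bushing (a point): centre of the mouth of the upper bushing, 135 mm above the bench. The bushing is 20 mm tall (115 to 135 mm); bore 14 mm, widening over its top 8 mm into a funnel about 24 mm wide. z is the bore's axis, upward
- lower_bushing (a point): centre of the underside of the lower bushing, 60 mm above the bench. Same shape as the upper one: 60 to 80 mm above the bench, bore 14 mm, funnel at its top; 35 mm of open space between the two bushings, 50 mm between this one and the base plate
- timer: small white timer 62 x 66 x 18 mm lying on the bench between stand and holder; leave it alone
- tape_roll: roll of tape 68 mm in diameter, 19 mm high, lying flat between stand and holder; leave it alone
- beaker: clear beaker 65 mm in diameter, 85 mm tall, standing behind the timer; leave it alone
There are look-alikes about, which are no part of the job. What is shaped like the guide_stand but pink is not meant.

How it is judged:
On the way, in this order (a step that is already met when the one before it is completed fails the run):
1. the long shaft is lifted clear of the holder (height (world z) of long_shaft_tip above 0.06 m and horizontal distance between long_shaft_tip and upper_bushing above 0.04 m and contact force between the fingers and long_shaft above 1 N), for 0.1 s.
2. its tip has come through the upper bushing but has not yet entered the lower one (horizontal distance between long_shaft_tip and lower_bushing below 0.007 m and horizontal distance between long_shaft_knob and upper_bushing below 0.012 m and angle between long_shaft_knob's own z axis and vertical below 0.12 rad and z of long_shaft_tip in the frame of upper_bushing below -0.02 m and z of long_shaft_tip in the frame of lower_bushing above 0.012 m and contact force between the fingers and long_shaft above 1 N).
3. it spans both bushings (horizontal distance between long_shaft_tip and lower_bushing below 0.007 m and horizontal distance between long_shaft_knob and upper_bushing below 0.012 m and angle between long_shaft_knob's own z axis and vertical below 0.12 rad and z of long_shaft_tip in the frame of lower_bushing below -0.004 m and contact force between the fingers and long_shaft above 1 N), for 0.2 s.
At the end, for the whole second after the job is handed in: Gripper holds the long shaft still, within 7 deg of upright and 7 mm of the axis, through both bushings: tip 6 mm or more below the lower one and 2.5 mm or more off the base, knob 4.5 mm or more above the upper one. Short shaft, timer, tape roll, beaker moved under 30 mm (horizontal distance between long_shaft_tip and lower_bushing below 0.007 m and horizontal distance between long_shaft_knob and upper_bushing below 0.012 m and angle between long_shaft_knob's own z axis and vertical below 0.12 rad and contact force between the fingers and long_shaft above 1 N and z of long_shaft_tip in the frame of lower_bushing below -0.006 m and height (world z) of long_shaft_tip above 0.0125 m and z of long_shaft_knob in the frame of upper_bushing above 0.0195 m and linear speed of long_shaft below 0.03 m/s and distance of each of short_shaft_knob, timer, tape_roll, beaker from where it was at the start of the episode below 0.03 m); the arm keeps its last pose, push and grip.
It fails at once if the short shaft, timer, tape roll or beaker is disturbed (moved 50 mm or more) (distance of any of short_shaft_knob, timer, tape_roll, beaker from where it was at the start of the episode above 0.05 m).
It also fails if it takes over 48 s, if anything falls off the work surface, if the arm or the gripper's body presses on something with over 40 N, if the wrist force passes 120 N, or if a joint passes its speed limit or range.

## Working session

There is one attempt and no reset: what is moved stays moved. The work goes in short steps, Python scripts to look and compute and a tool call to move; the robot and the scene stay as the last step left them, time stands still between calls to the robot, and variables do not carry over. Pictures are saved under pics/ and viewed, and the job is handed in when it is done.

Besides the shell and the picture viewer there is one more tool, called by a JSON object that holds its "name" and its "arguments", one argument or row to a line. move_arm: Moves the arm, as the interface text tells. Shifts and turns lie within -1 to 1; 1 stands for 2.5 cm of shift or 2 pi rad of turn. Its arguments: {"type":"object","properties":{"turn":{"type":"array","items":{"type":"array","items":{"type":"number","minimum":-1,"maximum":1}}},"dp":{"type":"array","items":{"type":"array","items":{"type":"number","minimum":-1,"maximum":1}}},"jaw":{"type":"array","items":{"type":"number"}},"newtons":{"type":"number"}},"required":["turn","dp","jaw"]}

```bash
mkdir -p pics
python3 - <<'E'
from plant import r
import cv2
s=r.get_state(); print(s)
print(r.hold_point_z)
for n in ("scene","top"):
    d=r.snapshot(n); cv2.imwrite(f"pics/{n}0.png",d["frame"]); print(n,{k:v for k,v in d.items() if k!="frame"})
E
```

```text
{'clock': 0.0, 'q': array([ 1.28278977,  0.69001646, -0.19448833,  1.566364  ,  0.15728717,
        0.9025271 , -0.21509431]), 'qd': array([-0.00189906,  0.00112008, -0.00063923,  0.00093858,  0.00184805,
       -0.00155128,  0.00168771]), 'joint_torque': array([ 4.13366270e-04, -5.27563512e+01, -1.26718361e+00, -1.53431332e+01,
       -5.27031580e-02,  6.52955277e-03,  1.64067160e-04]), 'tool_pos': array([ 0.19740716, -0.59231143,  0.23788381]), 'eef_rot': array([ 9.87077323e-01,  1.60241790e-01, -2.26692026e-04, -9.35778264e-04]), 'contact_force': array([ 0.05690323,  0.74686389, -0.36911693]), 'moment': array([-0.02090631,  0.0019468 , -0.02537119]), 'opening': 1.0015162693954947}
0.0187
scene {'mtx': array([[463.83009213,   0.        , 319.4080308 ],
       [  0.        , 463.83009213, 238.75664653],
       [  0.        ,   0.        ,   1.        ]]), 'origin': array([-0.06733195,  0.74369003,  0.84771597]), 'orientation': array([-0.16107474,  0.43176558,  0.83700046, -0.29506549])}
top {'mtx': array([[448.55746332,   0.        , 322.47299125],
       [  0.        , 448.55746332, 240.36615759],
       [  0.        ,   0.        ,   1.        ]]), 'origin': array([ 0.4338958 , -0.06372284,  1.11809445]), 'orientation': array([ 0.04526273, -0.03518006, -0.70152477,  0.71033559])}
```

View pics/scene0.png

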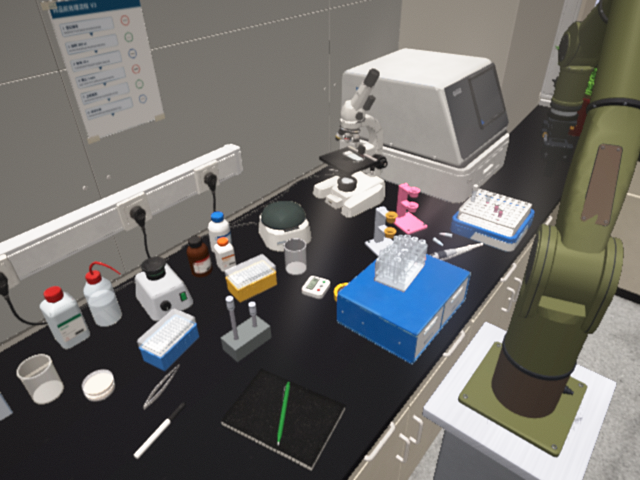

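View pics/top0.png

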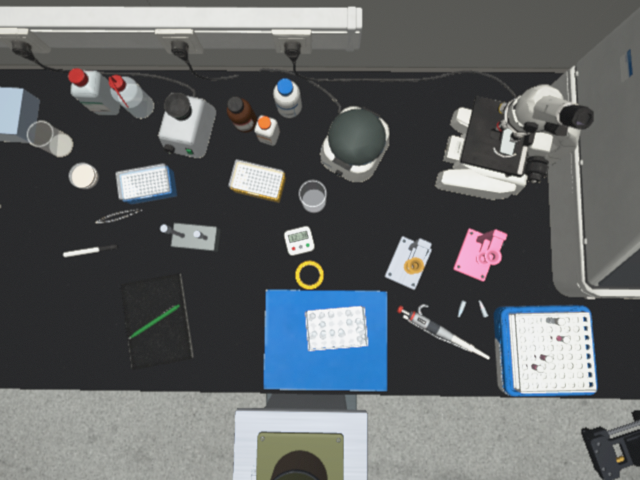

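Run:
```python
import cv2,numpy as np
t=cv2.imread("pics/top0.png"); s=cv2.imread("pics/scene0.png")
a=cv2.resize(t[200:270,145:235],None,fx=6,fy=6,interpolation=cv2.INTER_CUBIC)[:,:400*2]
b=cv2.resize(t[225:300,375:520],None,fx=5,fy=5,interpolation=cv2.INTER_CUBIC)
c=cv2.resize(s[285:365,205:285],None,fx=5,fy=5,interpolation=cv2.INTER_CUBIC)
d=cv2.resize(s[170:270,355:435],None,fx=5,fy=5,interpolation=cv2.INTER_CUBIC)
cv2.imwrite("pics/a.png",a);cv2.imwrite("pics/b.png",b);cv2.imwrite("pics/cd.png",np.hstack([cv2.copyMakeBorder(c,0,100,0,0,0),d]))
```

```text
(no output)
```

View pics/a.png

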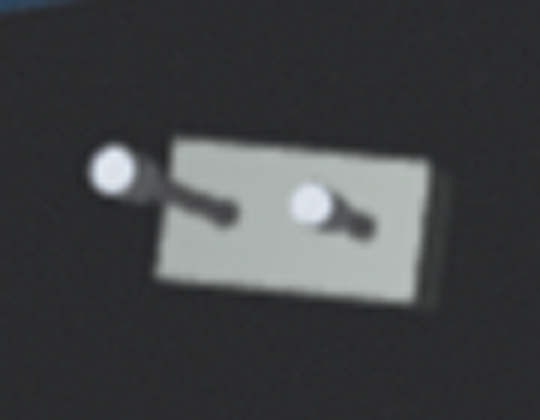

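View pics/b.png

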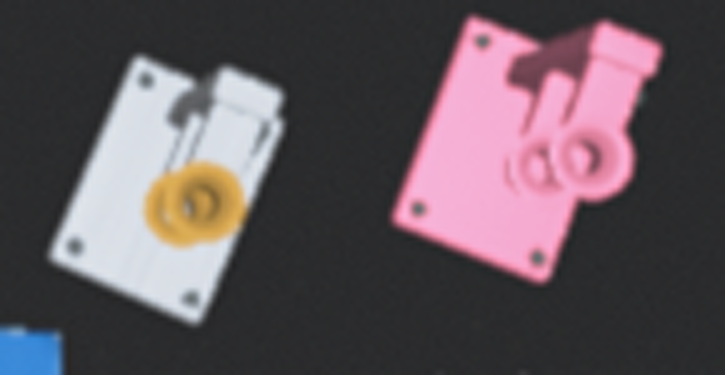

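View pics/cd.png

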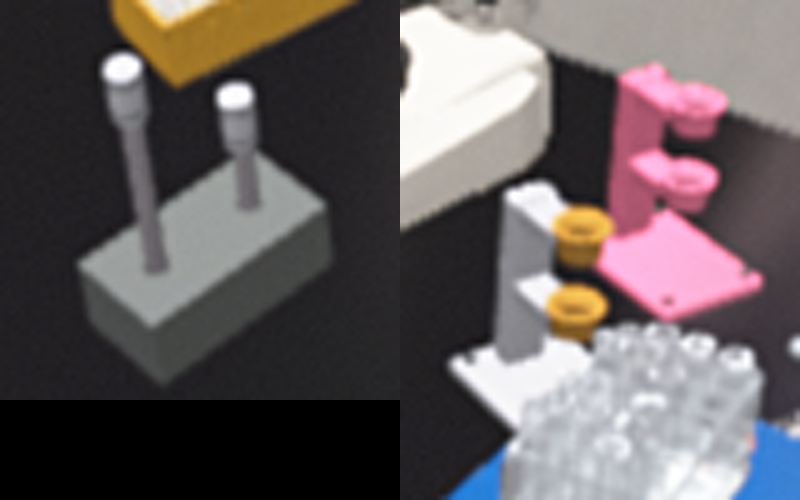

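```bash
cat > h.py <<'E'
import numpy as np,cv2
from scipy.spatial.transform import Rotation as R
def ray(d,u,v):
    K=d["mtx"]; p=np.linalg.solve(K,[u,v,1.]); p=np.array([p[0],-p[1],-p[2]])
    if "origin" in d: return np.array(d["origin"]),R.from_quat(d["orientation"]).apply(p)
    T=d["W"]@d["tool_from_camera"]; return T[:3,3],T[:3,:3]@p
def plane(d,u,v,z):
    o,k=ray(d,u,v); return o+k*(z-o[2])/k[2]
def proj(d,P):
    if "origin" in d: q=R.from_quat(d["orientation"]).inv().apply(np.array(P)-d["origin"])
    else: q=(np.linalg.inv(d["W"]@d["tool_from_camera"])@np.r_[P,1])[:3]
    p=d["mtx"]@np.array([q[0],-q[1],-q[2]]); return p[:2]/p[2]
def wrist(r):
    s=r.get_state(); d=r.snapshot("wrist"); W=np.eye(4); W[:3,:3]=R.from_quat(s["eef_rot"]).as_matrix(); W[:3,3]=s["tool_pos"]; d["W"]=W; return d
def tri(rays):
    A=np.zeros((3,3));b=np.zeros(3)
    for o,k in rays:
        k=k/np.linalg.norm(k);M=np.eye(3)-np.outer(k,k);A+=M;b+=M@o
    return np.linalg.solve(A,b)
E
python3 - <<'E'
from plant import r
from h import *
t=r.snapshot("top");s=r.snapshot("scene")
tp=lambda u,v:(145+u/6-.4,200+v/6-.4)
print("knob top",plane(t,*tp(113,170),.165), "short",plane(t,*tp(311,204),.12))
C=[plane(t,*tp(*c),.04) for c in [(174,138),(430,158),(415,303),(155,278)]]
print(np.array(C),np.mean(C,0))
print("hole-long at block top",plane(t,*tp(228,213),.04))
print("mouth",plane(t,375+203/5-.4,225+202/5-.4,.135))
B=[plane(t,375+u/5-.4,225+v/5-.4,.01) for u,v in [(138,57),(50,258),(200,325)]]
print(np.array(B))
# scene
print("scene knob",plane(s,205+123/5-.4,285+68/5-.4,.165),plane(s,205+236/5-.4,285+96/5-.4,.12))
print("scene mouth",plane(s,355+(583-400)/5-.4,170+225/5-.4,.135))
E
```

```text
knob top [0.56573857 0.29388637 0.165     ] short [0.55992889 0.23538666 0.12      ]
[[0.59645306 0.31655105 0.04      ]
 [0.58941176 0.21170943 0.04      ]
 [0.53025117 0.21540296 0.04      ]
 [0.53913421 0.32134315 0.04      ]] [0.56381255 0.26625165 0.04      ]
hole-long at block top [0.56596437 0.29298083 0.04      ]
mouth [ 0.49437027 -0.25238552  0.135     ]
[[ 0.57371064 -0.24491209  0.01      ]
 [ 0.47356545 -0.20103919  0.01      ]
 [ 0.441767   -0.27429495  0.01      ]]
scene knob [0.56729238 0.2935012  0.165     ] [0.55426578 0.24437349 0.12      ]
scene mouth [ 0.49637157 -0.2545618   0.135     ]
```

{"name": "move_arm", "arguments": {
  "turn": [
    [0, 0, -0.0198],
    [0, 0, -0.0198],
    [0, 0, -0.0198],
    [0, 0, -0.0198],
    [0, 0, -0.0198],
    [0, 0, -0.0198],
    [0, 0, -0.0198],
    [0, 0, -0.0198],
    [0, 0, -0.0198],
    [0, 0, -0.0198]
  ],
  "dp": [
    [0, 0, -0.4],
    [0, 0, -0.4],
    [0, 0, -0.4],
    [0, 0, -0.4],
    [0, 0, -0.4],
    [0, 0, -0.4],
    [0, 0, -0.4],
    [0, 0, -0.4],
    [0, 0, -0.4],
    [0, 0, -0.4]
  ],
  "jaw": [-1, -1, -1, -1, -1, -1, -1, -1, -1, -1]
}}

```text
clock: 1.03
tool_pos: [0.1975, -0.5928, 0.339]
eef_rot: [0.707, 0.708, 0.0, -0.0]
contact_force: [0.1, -0.2, 0.4]
opening: 0.997
```

{"name": "move_arm", "arguments": {
  "turn": [
    [0, 0, 0],
    [0, 0, 0],
    [0, 0, 0],
    [0, 0, 0],
    [0, 0, 0],
    [0, 0, 0],
    [0, 0, 0],
    [0, 0, 0],
    [0, 0, 0],
    [0, 0, 0]
  ],
  "dp": [
    [0.8, 0.6, 0],
    [0.8, 0.6, 0],
    [0.8, 0.6, 0],
    [0.8, 0.6, 0],
    [0.8, 0.6, 0],
    [0.8, 0.6, 0],
    [0.8, 0.6, 0],
    [0.8, 0.6, 0],
    [0.8, 0.6, 0],
    [0.8, 0.6, 0]
  ],
  "jaw": [-1, -1, -1, -1, -1, -1, -1, -1, -1, -1]
}}

```text
clock: 1.87
tool_pos: [0.349, -0.3926, 0.3386]
eef_rot: [0.709, 0.705, -0.0, -0.0]
contact_force: [0.9, -0.3, -0.2]
opening: 0.999
```

{"name": "move_arm", "arguments": {
  "turn": [
    [0, 0, 0],
    [0, 0, 0],
    [0, 0, 0],
    [0, 0, 0],
    [0, 0, 0],
    [0, 0, 0],
    [0, 0, 0],
    [0, 0, 0],
    [0, 0, 0],
    [0, 0, 0]
  ],
  "dp": [
    [0.8, 0.6, 0],
    [0.8, 0.6, 0],
    [0.8, 0.6, 0],
    [0.8, 0.6, 0],
    [0.8, 0.6, 0],
    [0.8, 0.6, 0],
    [0.8, 0.6, 0],
    [0.8, 0.6, 0],
    [0.8, 0.6, 0],
    [0.8, 0.6, 0]
  ],
  "jaw": [-1, -1, -1, -1, -1, -1, -1, -1, -1, -1]
}}

```text
clock: 2.7
tool_pos: [0.5001, -0.1934, 0.3386]
eef_rot: [0.709, 0.705, -0.0, -0.0]
contact_force: [-0.2, -0.2, 0.7]
opening: 0.998
```

Run:
```python
from plant import r
from h import *
import pickle
d=wrist(r);cv2.imwrite("pics/w1.png",d["frame"]);pickle.dump(d,open("w1.pkl","wb"))
print(d["tool_from_camera"],d["mtx"],d["W"]);print(proj(d,[.495,-.2535,.135]))
```

```text
[[-1.13627048e-04  9.61745713e-01  2.73943736e-01  7.06923912e-02]
 [ 9.99999833e-01  2.64664545e-04 -5.14386513e-04  1.95099374e-05]
 [-5.67212218e-04  2.73943632e-01 -9.61745582e-01 -1.47130994e-01]
 [ 0.00000000e+00  0.00000000e+00  0.00000000e+00  1.00000000e+00]] [[381.02012672   0.         325.89751308]
 [  0.         381.02012672 238.19787436]
 [  0.           0.           1.        ]] [[ 5.05557492e-03  9.99987126e-01 -4.35513193e-04  5.00060303e-01]
 [ 9.99987201e-01 -5.05566100e-03 -1.96780114e-04 -1.93431453e-01]
 [-1.98979388e-04 -4.34512783e-04 -9.99999886e-01  3.38583392e-01]
 [ 0.00000000e+00  0.00000000e+00  0.00000000e+00  1.00000000e+00]]
[320.92276088 268.49060806]
```

View pics/w1.png

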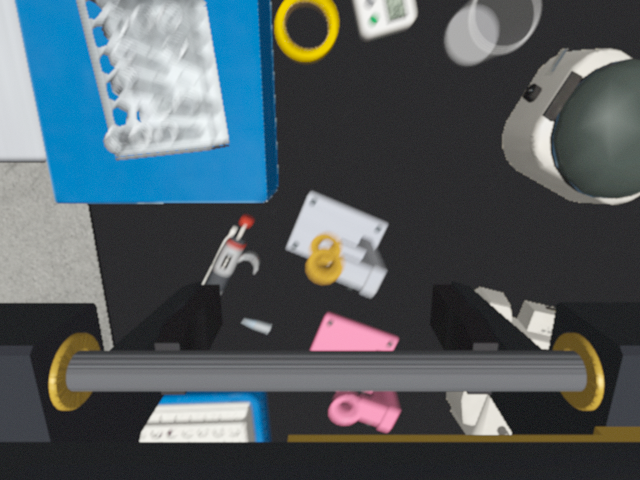

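Run:
```python
from h import *
import pickle
d=pickle.load(open("w1.pkl","rb"));f=d["frame"]
c=f[215:305,270:400];cv2.imwrite("pics/w1c.png",cv2.resize(c,None,fx=6,fy=6,interpolation=cv2.INTER_CUBIC))
for p in [(322,264),(323,266)]: print(plane(d,*p,.135))
```

```text
[ 0.49609208 -0.24884288  0.135     ]
[ 0.49705296 -0.25092064  0.135     ]
```

View pics/w1c.png

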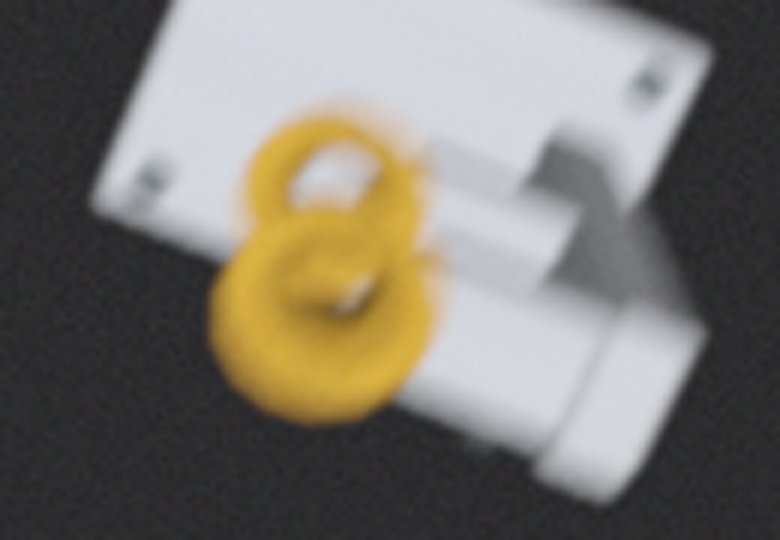

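{"name": "move_arm", "arguments": {
  "turn": [
    [0, 0, 0],
    [0, 0, 0],
    [0, 0, 0],
    [0, 0, 0],
    [0, 0, 0],
    [0, 0, 0],
    [0, 0, 0],
    [0, 0, 0],
    [0, 0, 0],
    [0, 0, 0]
  ],
  "dp": [
    [0.97, 0.13, 0],
    [0.97, 0.13, 0],
    [0.97, 0.13, 0],
    [0.97, 0.13, 0],
    [0.97, 0.13, 0],
    [0.97, 0.13, 0],
    [0.97, 0.13, 0],
    [0.97, 0.13, 0],
    [0.97, 0.13, 0],
    [0.97, 0.13, 0]
  ],
  "jaw": [-1, -1, -1, -1, -1, -1, -1, -1, -1, -1]
}}

```text
clock: 3.58
tool_pos: [0.5332, 0.0488, 0.3386]
eef_rot: [0.709, 0.705, -0.0, 0.0]
contact_force: [0.5, 0.7, 0.1]
opening: 1.002
```

{"name": "move_arm", "arguments": {
  "turn": [
    [0, 0, 0],
    [0, 0, 0],
    [0, 0, 0],
    [0, 0, 0],
    [0, 0, 0],
    [0, 0, 0],
    [0, 0, 0],
    [0, 0, 0],
    [0, 0, 0],
    [0, 0, 0]
  ],
  "dp": [
    [0.97, 0.13, 0.2],
    [0.97, 0.13, 0.2],
    [0.97, 0.13, 0.2],
    [0.97, 0.13, 0.2],
    [0.97, 0.13, 0.2],
    [0.97, 0.13, 0.2],
    [0.97, 0.13, 0.2],
    [0.97, 0.13, 0.2],
    [0.97, 0.13, 0.2],
    [0.97, 0.13, 0.2]
  ],
  "jaw": [-1, -1, -1, -1, -1, -1, -1, -1, -1, -1]
}}

```text
clock: 4.42
tool_pos: [0.5671, 0.2911, 0.2882]
eef_rot: [0.709, 0.705, -0.0, 0.0]
contact_force: [0.9, -0.7, 0.3]
opening: 1.0
```

Run:
```python
from plant import r
from h import *
import pickle
d=wrist(r);cv2.imwrite("pics/w2.png",d["frame"]);pickle.dump(d,open("w2.pkl","wb"))
print(d["W"]);print(proj(d,[.566,.2935,.165]))
```

```text
[[ 4.98795088e-03  9.99987506e-01 -3.30001537e-04  5.67061666e-01]
 [ 9.99987330e-01 -4.98817317e-03 -6.76257426e-04  2.91055983e-01]
 [-6.77895081e-04 -3.26624218e-04 -9.99999717e-01  2.88151425e-01]
 [ 0.00000000e+00  0.00000000e+00  0.00000000e+00  1.00000000e+00]]
[324.25804432 226.60135172]
```

View pics/w2.png

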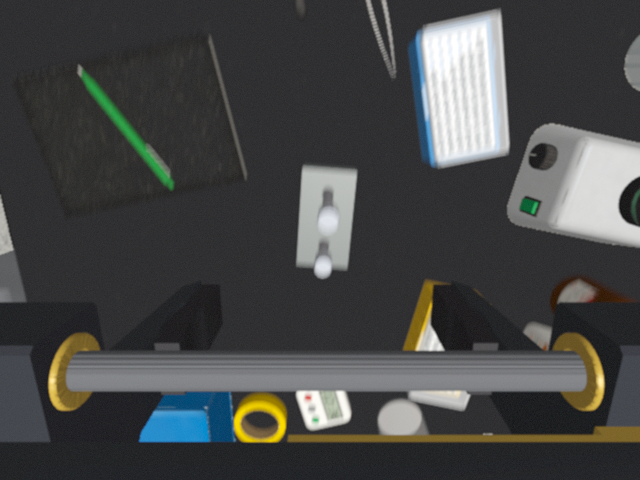

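Run:
```python
from h import *
import pickle
d=pickle.load(open("w2.pkl","rb"));f=d["frame"]
c=f[190:290,285:370];cv2.imwrite("pics/w2c.png",cv2.resize(c,None,fx=6,fy=6,interpolation=cv2.INTER_CUBIC))
g=c.min(2); n,l,st,ce=cv2.connectedComponentsWithStats((g>195).astype('uint8'))
print(st,ce+[285,190])
for k in range(1,n):
  if st[k][4]>20: print(plane(d,*(ce[k]+[285,190]),.165))
```

```text
[[   0    0   85  100 7999]
 [  34   22   19   21  335]
 [  31   70   15   14  166]] [[327.04488061 239.68621078]
 [328.03880597 221.80597015]
 [322.74096386 266.23493976]]
[0.56877742 0.2970882  0.165     ]
[0.56466357 0.26271945 0.165     ]
```

View pics/w2c.png

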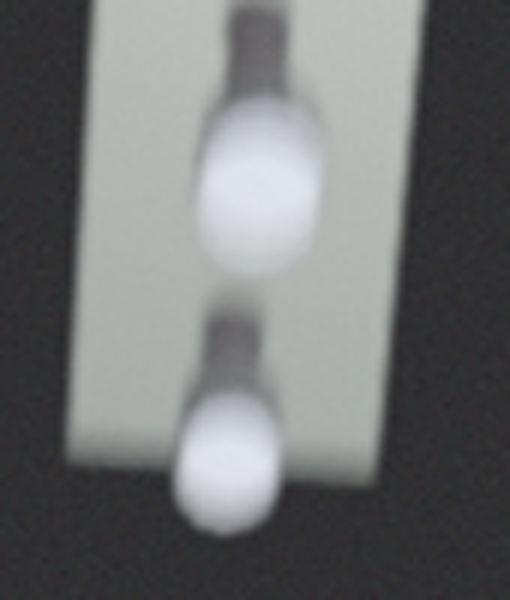

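{"name": "move_arm", "arguments": {
  "turn": [
    [0, 0, 0],
    [0, 0, 0],
    [0, 0, 0],
    [0, 0, 0],
    [0, 0, 0],
    [0, 0, 0],
    [0, 0, 0],
    [0, 0, 0],
    [0, 0, 0],
    [0, 0, 0]
  ],
  "dp": [
    [0.11, 0, 0.7],
    [0, 0, 0.7],
    [0, 0, 0.7],
    [0, 0, 0.7],
    [0, 0, 0.7],
    [0, 0, 0.7],
    [0, 0, 0.7],
    [0, 0, 0.7],
    [0, 0, 0.5],
    [0, 0, 0.2]
  ],
  "jaw": [-1, -1, -1, -1, -1, -1, -1, -1, -1, -1]
}}

```text
clock: 5.3
tool_pos: [0.5661, 0.2919, 0.1291]
eef_rot: [0.709, 0.705, -0.002, -0.0]
contact_force: [-0.6, -0.2, -1.1]
opening: 1.002
```

Run:
```python
from plant import r
from h import *
d=wrist(r);cv2.imwrite("pics/w3.png",d["frame"]);print(d["W"][:3,3])
s=r.snapshot("scene");cv2.imwrite("pics/s3.png",cv2.resize(s["frame"][220:400,140:380],None,fx=3,fy=3))
```

```text
[0.56614401 0.29185706 0.12906167]
```

View pics/w3.png

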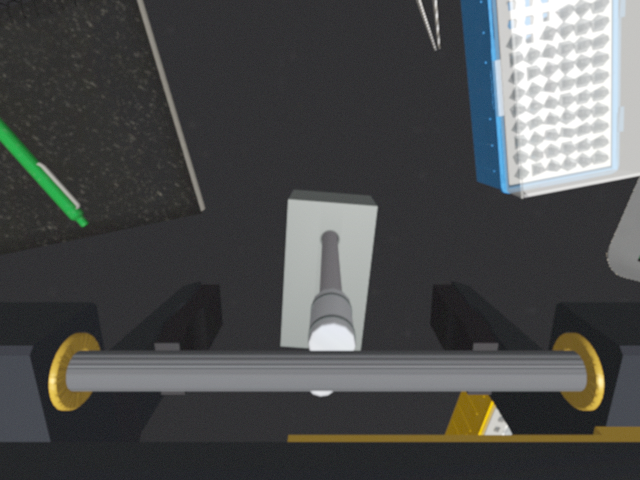

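View pics/s3.png

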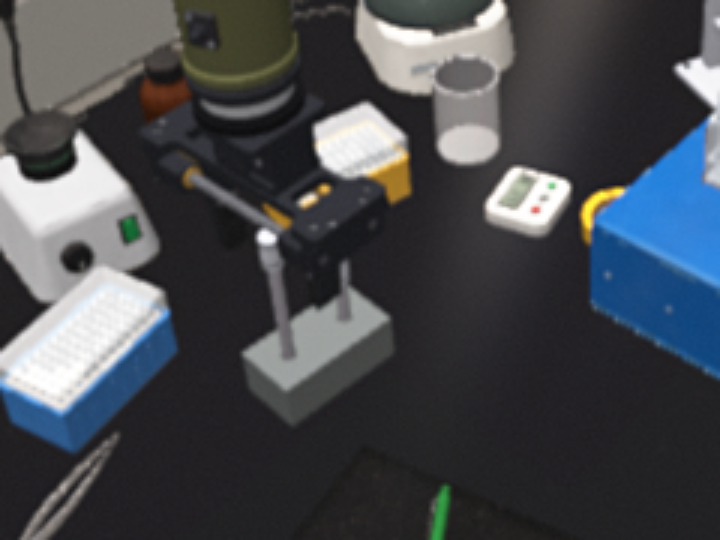

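Run:
```python
from plant import r
from h import *
f=cv2.imread("pics/w3.png")
cv2.imwrite("pics/w3c.png",cv2.resize(f[220:400,270:400],None,fx=4.4,fy=3.3,interpolation=cv2.INTER_CUBIC))
d=wrist(r)
for y in (.292,.294,.296): print(y,[proj(d,[.568,y+e,.165])for e in(-.008,0,.008)], proj(d,[.568,y,.135]),proj(d,[.568,y,.04]))
```

```text
0.292 [array([329.57841764, 371.31826012]), array([329.52201229, 350.6654843 ]), array([329.46363002, 329.28886112])] [328.91689438 309.87096699] [327.92964962 243.31505493]
0.294 [array([329.56449612, 366.22090767]), array([329.50760606, 345.39065641]), array([329.44871332, 323.82712504])] [328.90301863 305.42753931] [327.91870278 240.36444457]
0.296 [array([329.55045575, 361.08003563]), array([329.4930747 , 340.07001138]), array([329.43366477, 318.3171096 ])] [328.88904471 300.95267668] [327.90770717 237.40068531]
```

View pics/w3c.png

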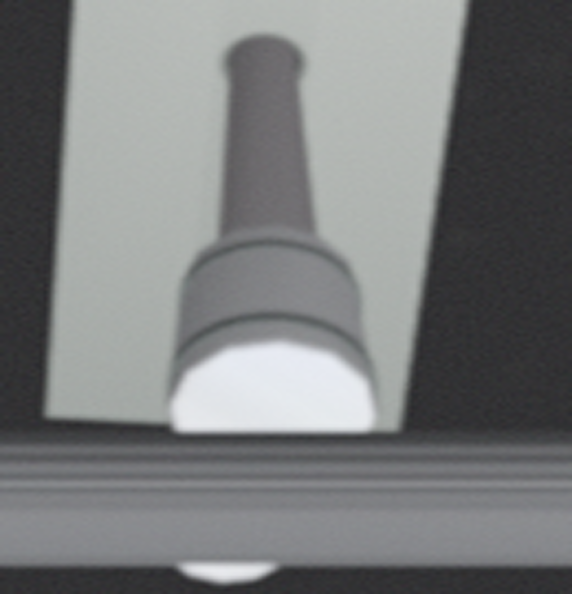

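{"name": "move_arm", "arguments": {
  "turn": [
    [0, 0, 0],
    [0, 0, 0],
    [0, 0, 0],
    [0, 0, 0],
    [0, 0, 0],
    [0, 0, 0],
    [0, 0, 0],
    [0, 0, 0],
    [0, 0, 0],
    [0, 0, 0]
  ],
  "dp": [
    [0.08, 0.09, -0.06],
    [0, 0, 0],
    [0, 0, 0],
    [0, 0, 0],
    [0, 0, 0],
    [0, 0, 0],
    [0, 0, 0],
    [0, 0, 0],
    [0, 0, 0],
    [0, 0, 0]
  ],
  "jaw": [-0.5, 0, 0.3, 0.5, 0.7, 1, 1, 1, 1, 1],
  "newtons": 30
}}

```text
clock: 6.28
tool_pos: [0.5693, 0.295, 0.1327]
eef_rot: [0.709, 0.705, -0.0, 0.0]
contact_force: [0.6, 0.3, 0.3]
opening: 0.267
```

{"name": "move_arm", "arguments": {
  "turn": [
    [0, 0, 0],
    [0, 0, 0],
    [0, 0, 0],
    [0, 0, 0],
    [0, 0, 0],
    [0, 0, 0]
  ],
  "dp": [
    [0, 0, 0],
    [0, 0, 0],
    [0, 0, 0],
    [0, 0, 0],
    [0, 0, 0],
    [0, 0, 0]
  ],
  "jaw": [1, 1, 1, 1, 1, 1]
}}

```text
clock: 6.78
tool_pos: [0.5693, 0.295, 0.1327]
eef_rot: [0.709, 0.705, -0.0, 0.0]
contact_force: [-0.9, -0.4, -0.2]
opening: 0.169
```

{"name": "move_arm", "arguments": {
  "turn": [
    [0, 0, 0],
    [0, 0, 0],
    [0, 0, 0],
    [0, 0, 0],
    [0, 0, 0],
    [0, 0, 0],
    [0, 0, 0],
    [0, 0, 0],
    [0, 0, 0],
    [0, 0, 0]
  ],
  "dp": [
    [0, 0, -0.2],
    [0, 0, -0.5],
    [0, 0, -0.7],
    [0, 0, -0.8],
    [0, 0, -0.8],
    [0, 0, -0.8],
    [0, 0, -0.8],
    [0, 0, -0.8],
    [0, 0, -0.8],
    [0, 0, -0.4]
  ],
  "jaw": [1, 1, 1, 1, 1, 1, 1, 1, 1, 1]
}}

```text
clock: 7.62
tool_pos: [0.57, 0.2959, 0.3015]
eef_rot: [0.709, 0.705, 0.002, 0.0]
contact_force: [0.6, 0.5, -1.7]
opening: 0.169
```

Run:
```python
from plant import r
from h import *
d=wrist(r);cv2.imwrite("pics/w4.png",d["frame"]);print(d["W"][:3,3],r.get_state()["opening"])
s=r.snapshot("scene");cv2.imwrite("pics/s4.png",cv2.resize(s["frame"][160:360,140:380],None,fx=3,fy=3))
```

```text
[0.56995666 0.29594225 0.3015221 ] 0.16684209345980683
```

View pics/w4.png

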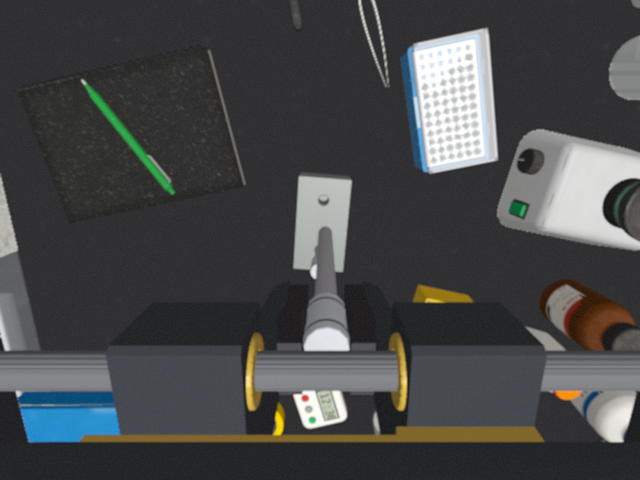

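View pics/s4.png

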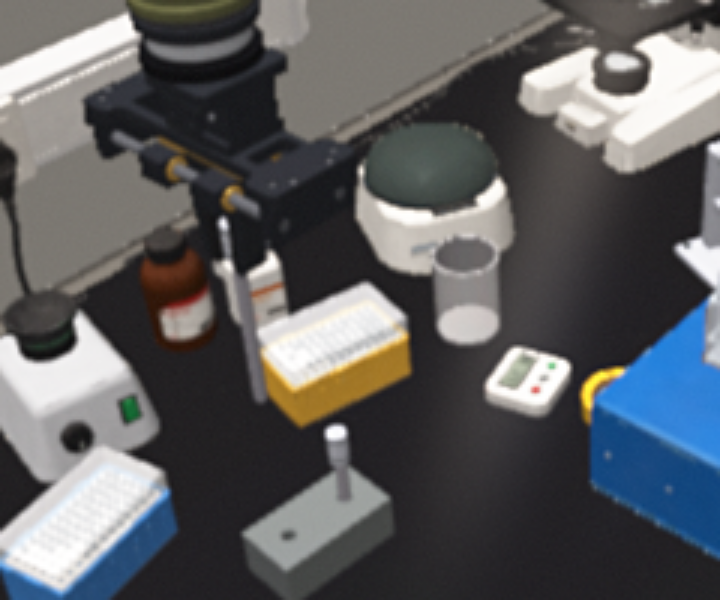

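```bash
cat > tip.py <<'E'
from plant import r
from h import *
import sys
tag=sys.argv[1]
d=wrist(r);s=r.snapshot("scene");t=r.snapshot("top")
T=d["W"][:3,3];P=T+[0,-.001,-.1227] 
print("TCP",T,"nominal tip",P)
out=[]
for n,c in (("w",d),("s",s),("t",t)):
    p=proj(c,P);k=proj(c,T+[0,0,.0173]);print(n,p,k)
    x,y=(p.astype(int)-[20,25]);x=max(x,0);y=max(y,0)
    im=c["frame"][y:y+50,x:x+40];print(n,"crop origin",x,y)
    im=cv2.resize(im,(320,400),interpolation=cv2.INTER_CUBIC)
    im=cv2.copyMakeBorder(im,0,0,0,0,0)
    out.append(im[:, :266] if 0 else cv2.resize(im,(264,330)))
cv2.imwrite(f"pics/{tag}.png",np.hstack(out))
E
python3 tip.py t4
```

```text
TCP [0.57008771 0.29591373 0.30037714] nominal tip [0.57008771 0.29491373 0.17767714]
w [325.00454962 231.85941949] [325.8402947  323.74583275]
w crop origin 305 206
s [227.09191478 293.63351952] [217.58372866 240.99443576]
s crop origin 207 268
t [160.88499434 225.06437047] [131.75567602 213.70271368]
t crop origin 140 200
```

View pics/t4.png

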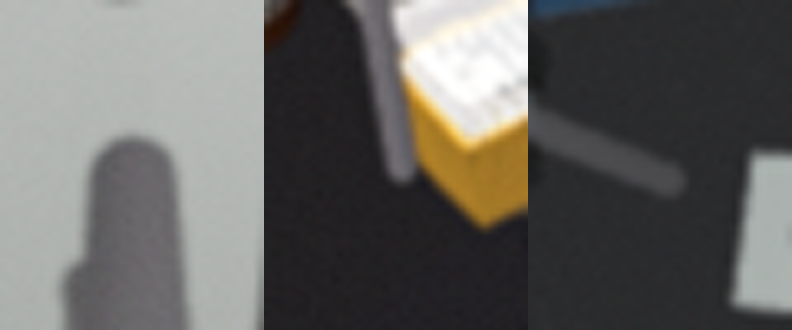

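{"name": "move_arm", "arguments": {
  "turn": [
    [0, 0, 0],
    [0, 0, 0],
    [0, 0, 0],
    [0, 0, 0],
    [0, 0, 0],
    [0, 0, 0],
    [0, 0, 0],
    [0, 0, 0],
    [0, 0, 0],
    [0, 0, 0]
  ],
  "dp": [
    [-0.3, 0, 0],
    [-0.6, 0, 0],
    [-0.8, -0.1, 0],
    [-0.8, -0.1, 0],
    [-0.8, -0.1, 0],
    [-0.8, -0.1, 0],
    [-0.8, -0.1, 0],
    [-0.8, -0.1, 0],
    [-0.8, -0.1, 0],
    [-0.8, -0.1, 0]
  ],
  "jaw": [1, 1, 1, 1, 1, 1, 1, 1, 1, 1]
}}

```text
clock: 8.7
tool_pos: [0.5475, 0.1107, 0.2966]
eef_rot: [0.709, 0.705, -0.001, -0.0]
contact_force: [0.2, 0.2, -1.0]
opening: 0.167
```

{"name": "move_arm", "arguments": {
  "turn": [
    [0, 0, 0],
    [0, 0, 0],
    [0, 0, 0],
    [0, 0, 0],
    [0, 0, 0],
    [0, 0, 0],
    [0, 0, 0],
    [0, 0, 0],
    [0, 0, 0],
    [0, 0, 0]
  ],
  "dp": [
    [-0.8, -0.12, 0],
    [-0.8, -0.12, 0],
    [-0.8, -0.12, 0],
    [-0.8, -0.12, 0],
    [-0.8, -0.12, 0],
    [-0.8, -0.12, 0],
    [-0.8, -0.12, 0],
    [-0.8, -0.12, 0],
    [-0.8, -0.12, 0],
    [-0.8, -0.12, 0]
  ],
  "jaw": [1, 1, 1, 1, 1, 1, 1, 1, 1, 1]
}}

```text
clock: 9.53
tool_pos: [0.5163, -0.0889, 0.2968]
eef_rot: [0.709, 0.705, -0.001, -0.001]
contact_force: [0.2, 0.1, -0.9]
opening: 0.171
```

{"name": "move_arm", "arguments": {
  "turn": [
    [0, 0, 0],
    [0, 0, 0],
    [0, 0, 0],
    [0, 0, 0],
    [0, 0, 0],
    [0, 0, 0],
    [0, 0, 0],
    [0, 0, 0],
    [0, 0, 0],
    [0, 0, 0]
  ],
  "dp": [
    [-0.8, -0.1, 0],
    [-0.8, -0.1, 0],
    [-0.8, -0.1, 0],
    [-0.8, -0.1, 0],
    [-0.8, -0.1, 0],
    [-0.8, -0.1, 0],
    [-0.7, -0.1, 0],
    [-0.5, 0, 0],
    [-0.3, 0, 0],
    [-0.2, 0, 0]
  ],
  "jaw": [1, 1, 1, 1, 1, 1, 1, 1, 1, 1]
}}

```text
clock: 10.37
tool_pos: [0.4987, -0.2505, 0.2972]
eef_rot: [0.709, 0.705, -0.0, -0.0]
contact_force: [0.4, -0.1, -0.9]
opening: 0.171
```

```bash
python3 tip.py t5
python3 - <<'E'
from plant import r
from h import *
d=wrist(r);cv2.imwrite("pics/w5.png",d["frame"]);print(d["W"][:3,3],proj(d,[.498,-.252,.135]))
f=d["frame"];s=r.snapshot("scene");t=r.snapshot("top")["frame"]
print(proj(s,[.498,-.252,.135]))
A=cv2.resize(f[200:340,260:400],(400,400),interpolation=cv2.INTER_CUBIC);B=cv2.resize(s["frame"][160:260,350:450],(400,400),interpolation=cv2.INTER_CUBIC)
cv2.imwrite("pics/ws5.png",np.hstack([A,B]))
E
```

```text
TCP [ 0.49872503 -0.25048079  0.2971777 ] nominal tip [ 0.49872503 -0.25148079  0.1744777 ]
w [325.82422267 231.48350899] [325.63590161 323.8335934 ]
w crop origin 305 206
s [390.93974631 202.92501843] [394.6447401 157.4692635]
s crop origin 370 177
t [418.35310119 261.81045673] [433.34328863 256.62816208]
t crop origin 398 236
[ 0.49928484 -0.24890654  0.29756657] [324.15660474 221.7330543 ]
[390.23668253 214.78931358]
```

View pics/t5.png

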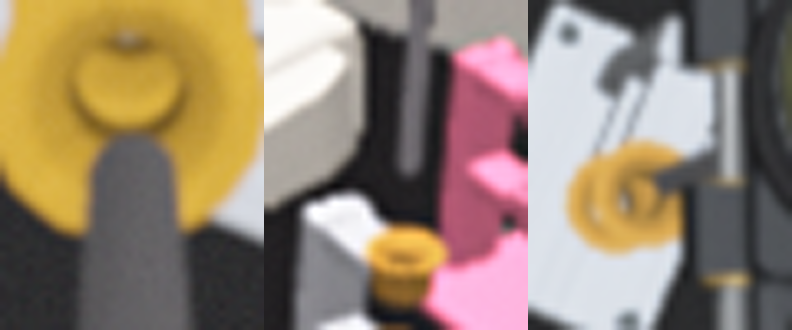

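View pics/ws5.png

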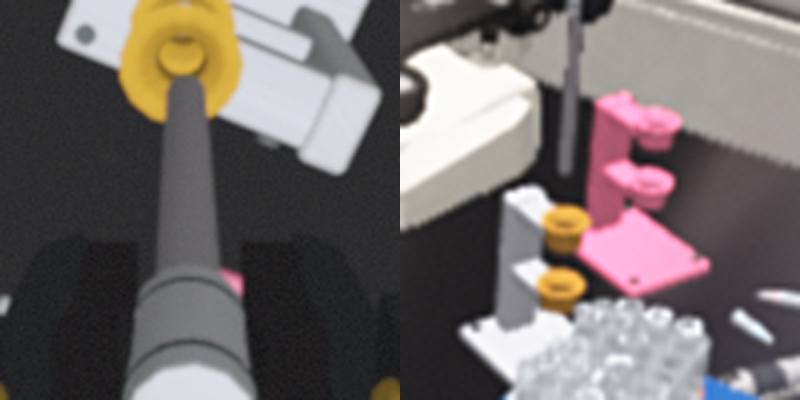

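{"name": "move_arm", "arguments": {
  "turn": [
    [0, 0, 0],
    [0, 0, 0],
    [0, 0, 0],
    [0, 0, 0],
    [0, 0, 0],
    [0, 0, 0]
  ],
  "dp": [
    [0, 0, 0.3],
    [0, 0, 0.4],
    [0, 0, 0.4],
    [0, 0, 0.3],
    [0, 0, 0.3],
    [0, 0, 0]
  ],
  "jaw": [1, 1, 1, 1, 1, 1]
}}

```text
clock: 11.17
tool_pos: [0.498, -0.2494, 0.2532]
eef_rot: [0.709, 0.705, -0.001, -0.002]
contact_force: [-0.1, 1.0, -0.8]
opening: 0.172
```

```bash
python3 tip.py t6
python3 - <<'E'
from plant import r
from h import *
d=wrist(r);print(d["W"][:3,3],proj(d,[.498,-.252,.135]))
f=d["frame"];s=r.snapshot("scene");t=r.snapshot("top")["frame"]
A=cv2.resize(f[180:320,260:400],(400,400),interpolation=cv2.INTER_CUBIC);B=cv2.resize(s["frame"][180:240,360:420],(400,400),interpolation=cv2.INTER_CUBIC)
cv2.imwrite("pics/ws6.png",np.hstack([A,B]))
E
```

```text
TCP [ 0.49796097 -0.24939352  0.25315155] nominal tip [ 0.49796097 -0.25039352  0.13045155]
w [326.25993563 231.61534551] [325.52430371 323.80261076]
w crop origin 306 206
s [389.83248751 216.37018014] [393.39394745 172.6663629 ]
s crop origin 369 191
t [413.87702498 263.47746689] [427.35873076 258.83631561]
t crop origin 393 238
[ 0.4993601  -0.24964756  0.25528839] [323.76095469 234.07605891]
```

View pics/ws6.png

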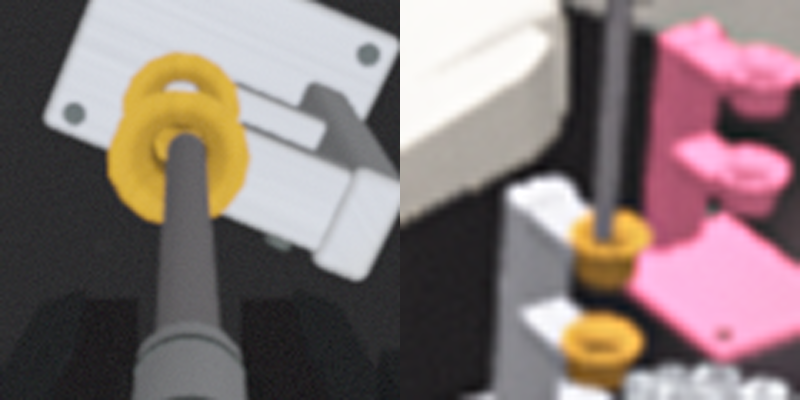

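{"name": "move_arm", "arguments": {
  "turn": [
    [0, 0, 0],
    [0, 0, 0],
    [0, 0, 0]
  ],
  "dp": [
    [-0.1, -0.1, 0],
    [0, 0, 0],
    [0, 0, 0]
  ],
  "jaw": [1, 1, 1]
}}

```text
clock: 11.72
tool_pos: [0.4964, -0.2525, 0.2554]
eef_rot: [0.709, 0.705, -0.0, 0.0]
contact_force: [0.4, -0.6, -0.4]
opening: 0.173
```

```bash
cat > see.py <<'E'
from plant import r
from h import *
import sys
d=wrist(r);print(d["W"][:3,3],r.get_state()["contact_force"])
f=d["frame"];s=r.snapshot("scene")
A=cv2.resize(f[180:260,290:370],(400,400),interpolation=cv2.INTER_CUBIC);B=cv2.resize(s["frame"][180:240,360:420],(400,400),interpolation=cv2.INTER_CUBIC)
cv2.imwrite(f"pics/{sys.argv[1]}.png",np.hstack([A,B]))
E
python3 see.py ws7
```

```text
[ 0.49643317 -0.25252681  0.25540768] [-0.70839272 -0.32641784 -0.9028285 ]
```

View pics/ws7.png

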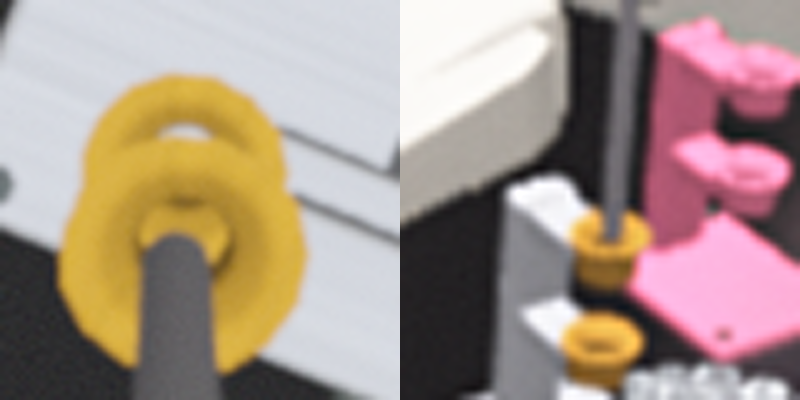

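{"name": "move_arm", "arguments": {
  "turn": [
    [0, 0, 0],
    [0, 0, 0],
    [0, 0, 0],
    [0, 0, 0],
    [0, 0, 0],
    [0, 0, 0],
    [0, 0, 0],
    [0, 0, 0]
  ],
  "dp": [
    [0.02, 0.02, 0.1],
    [0, 0, 0.2],
    [0, 0, 0.3],
    [0, 0, 0.3],
    [0, 0, 0.3],
    [0, 0, 0.3],
    [0, 0, 0.1],
    [0, 0, 0]
  ],
  "jaw": [1, 1, 1, 1, 1, 1, 1, 1]
}}

```text
clock: 12.48
tool_pos: [0.4965, -0.2515, 0.2141]
eef_rot: [0.709, 0.705, -0.0, -0.001]
contact_force: [-0.7, 0.3, -0.1]
opening: 0.168
```

```bash
python3 see.py ws8
```

```text
[ 0.49654591 -0.25148991  0.21414197] [ 0.66807362 -1.11004296 -1.30421966]
```

View pics/ws8.png

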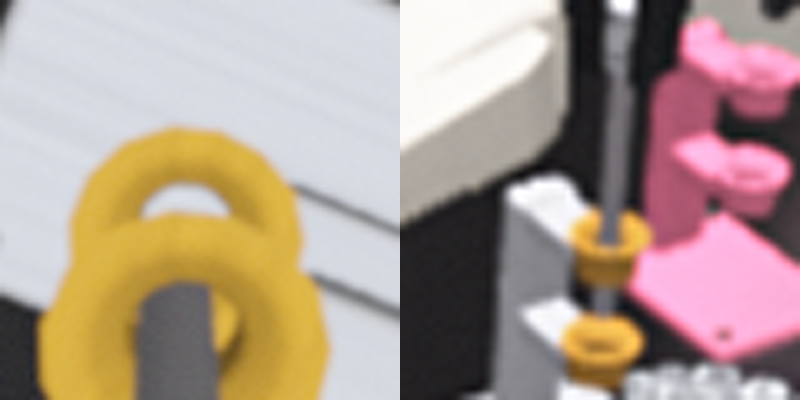

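{"name": "move_arm", "arguments": {
  "turn": [
    [0, 0, 0],
    [0, 0, 0],
    [0, 0, 0],
    [0, 0, 0],
    [0, 0, 0],
    [0, 0, 0]
  ],
  "dp": [
    [0, 0.04, 0],
    [0, 0, 0.2],
    [0, 0, 0.2],
    [0, 0, 0.2],
    [0, 0, 0.2],
    [0, 0, 0]
  ],
  "jaw": [1, 1, 1, 1, 1, 1]
}}

```text
clock: 13.08
tool_pos: [0.4973, -0.2515, 0.194]
eef_rot: [0.709, 0.705, -0.001, -0.001]
contact_force: [-1.0, -0.4, -1.0]
opening: 0.168
```

```bash
python3 see.py ws9
```

```text
[ 0.49729791 -0.25148816  0.19397264] [-0.67368836  0.11120759 -0.82099392]
```

View pics/ws9.png

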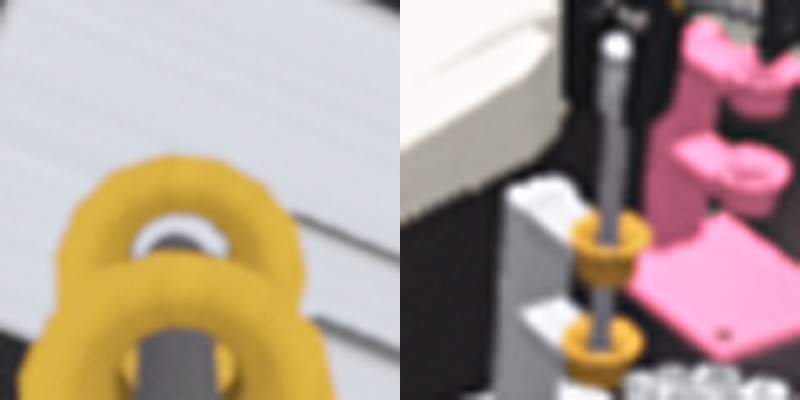

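{"name": "move_arm", "arguments": {
  "turn": [
    [0, 0, 0],
    [0, 0, 0],
    [0, 0, 0],
    [0, 0, 0],
    [0, 0, 0],
    [0, 0, 0],
    [0, 0, 0],
    [0, 0, 0],
    [0, 0, 0],
    [0, 0, 0]
  ],
  "dp": [
    [0, 0.03, 0.1],
    [0, 0, 0.15],
    [0, 0, 0.15],
    [0, 0, 0.15],
    [0, 0, 0.15],
    [0, 0, 0.15],
    [0, 0, 0.15],
    [0, 0, 0.15],
    [0, 0, 0.1],
    [0, 0, 0]
  ],
  "jaw": [1, 1, 1, 1, 1, 1, 1, 1, 1, 1]
}}

```text
clock: 14.02
tool_pos: [0.4986, -0.2515, 0.1633]
eef_rot: [0.709, 0.705, -0.0, -0.0]
contact_force: [0.5, -0.6, 0.0]
opening: 0.171
```

```bash
python3 see.py ws10; python3 tip.py t10
```

```text
[ 0.49856207 -0.25153486  0.16334565] [ 0.30859531  0.32351477 -0.54248593]
TCP [ 0.49888194 -0.25164365  0.16392535] nominal tip [ 0.49888194 -0.25264365  0.04122535]
w [325.69128543 231.41192666] [325.66761204 323.84959448]
w crop origin 305 206
s [387.80983354 241.19412673] [391.10026993 200.81633225]
s crop origin 367 216
t [407.77792306 265.43238417] [419.07403117 261.52211693]
t crop origin 387 240
```

View pics/ws10.png

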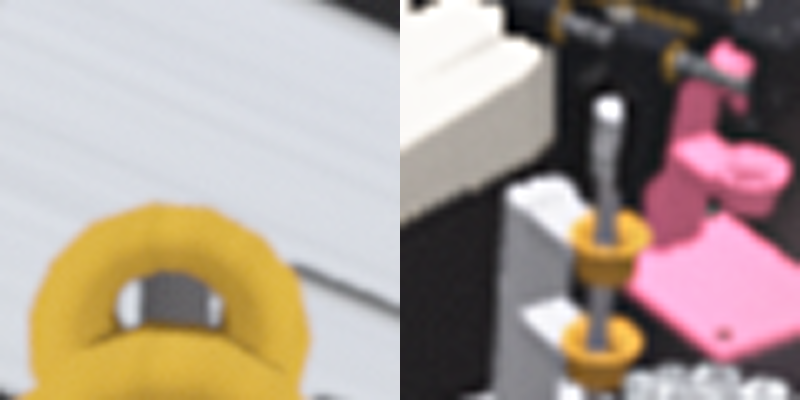

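View pics/t10.png

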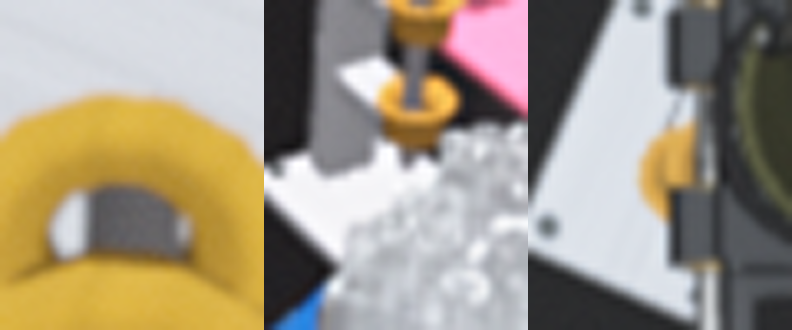

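{"name": "move_arm", "arguments": {
  "turn": [
    [0, 0, 0],
    [0, 0, 0],
    [0, 0, 0],
    [0, 0, 0],
    [0, 0, 0],
    [0, 0, 0]
  ],
  "dp": [
    [-0.01, -0.01, 0.1],
    [0, 0, 0.1],
    [0, 0, 0],
    [0, 0, 0],
    [0, 0, 0],
    [0, 0, 0]
  ],
  "jaw": [1, 1, 1, 1, 1, 1]
}}

```text
clock: 14.77
tool_pos: [0.4987, -0.2519, 0.159]
eef_rot: [0.709, 0.705, 0.0, 0.0]
contact_force: [-0.6, -0.3, -0.6]
opening: 0.169
```

Run:
```python
from plant import r
from h import *
d=wrist(r);s=r.snapshot("scene");t=r.snapshot("top");print(d["W"][:3,3],r.get_state()["opening"],r.get_state()["contact_force"])
cv2.imwrite("pics/f1.png",np.hstack([cv2.resize(d["frame"][160:360,240:440],(400,400)),cv2.resize(s["frame"][180:260,350:430],(400,400),interpolation=cv2.INTER_CUBIC)]))
cv2.imwrite("pics/f2.png",t["frame"])
```

```text
[ 0.49867554 -0.25193628  0.15901237] 0.1710388216656632 [ 0.04604666 -0.6356088  -0.95070325]
```

View pics/f1.png

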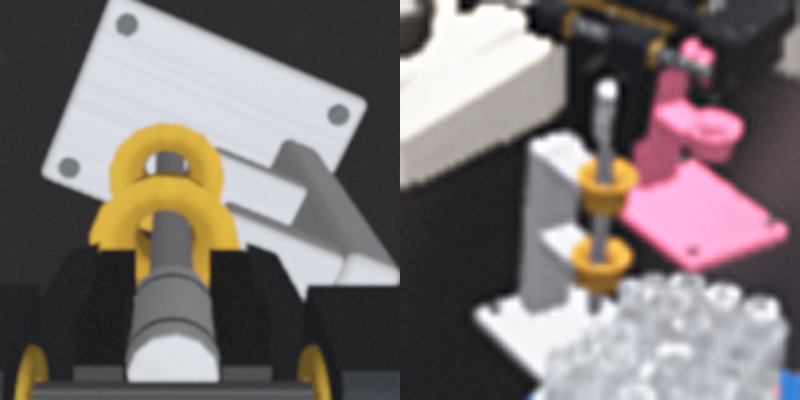

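View pics/f2.png

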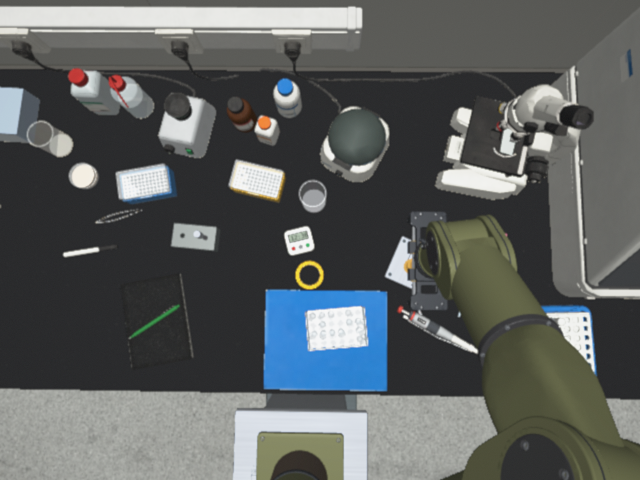

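```bash
python3 -c "
from plant import r
print(r.finish_job()); s=r.get_state(); print(s['clock'],s['tool_pos'],s['opening'])"
```

```text
the job is handed in; nothing more can be done
None
the job is handed in; nothing more can be done
```

I lifted the long shaft out of the holder by its knob and lowered it upright through the upper bushing and then the lower one. I handed the job in at about 15 s, with the gripper still holding the shaft at a 30 N setting. The hand-in gives no verdict.

**Last checks**
- **Shaft position:** the shaft passes through both bores. In the wrist view just before the last few millimetres, light showed on both sides of it in the lower bore. The scene view shows the tip below the lower bushing and the knob well above the upper one.
- **Heights:** worked out from the tool height, the tip is about 36 mm above the bench, so about 24 mm under the lower bushing and 26 mm off the base plate. The knob's centre is about 41 mm above the upper bushing's mouth.
- **Grip and force:** the opening held steady at 0.17, which fits the knob, and the outside force stayed around 1 N throughout the insertion.
- **Other objects:** in the last top view the short shaft, timer, tape roll and beaker are where they started.

**Disagreements:** the top, scene and wrist cameras differed by about 2–4 mm in absolute position. I lined the shaft up by comparing it directly with the bushing in the images. It needed a few corrections of about 0.5–2.5 mm on the way down.

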